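# Prise open the stock case and hold the brass offcut in the bench jig

### The arm

A 7-joint arm with a two-finger parallel gripper is mounted at the origin on the work surface. World frame = base frame: x ahead of the robot, y to its left, z up, the work surface at z = 0. Lengths are in m, angles in rad, forces in N, time in s.
With the tool pointing down it reaches from about 0.425 to 0.925 m from the base axis. Payload 6.8 kg.
Tool frame: the origin (TCP) lies on the centre line of the jaws, within the pads' length; the fingertips stand 11 mm ahead of it and the grasp point (between the pads) lies 8 mm behind it (manip.nose_length is the distance from the TCP to the fingertips, in m); z points along the fingers, y is the line along which they close (so a half turn about z gives the same grasp; the last joint's range is limited). The gripper opens to 85 mm and grips with 20 to 120 N. Pads are 22 mm wide; open, the fingers measure 114 mm over their backs; the gripper's body (76 mm by 85 mm) begins 54 mm behind the grasp point. The pads swing forward as they close: fully open they stand 13 mm farther back than shut.
Start: joints at [1.14, 0.477, 0.022, 1.555, -0.011, 1.109, -0.083], TCP at [0.214, -0.64, 0.242] pointing down, gripper open.
Joint ranges: [-2.96, 2.96], [-0.34, 2.1], [-1.41, 1.46], [0.24, 2.44], [-1.37, 4.51], [0.17, 1.92], [-2.96, 2.96]. Speed limits (rad/s): [2.39, 2.39, 3.14, 3.14, 3.14, 3.14, 3.14].

### API

Orientations are given as a unit quaternion [x, y, z, w].
In Python, from plant import manip gives the robot as it stands. The module is installed in compiled form; this text tells all that it offers. Calls block until the motion is done:
- manip.move_to(position, orientation): joint-space move of the TCP to a pose.
- manip.move_linear(position, feed=0.15, ori=None): straight line of the TCP; ori=None keeps the orientation; feed is the mean speed in m/s.
- manip.movej(angles): joint-space move.
- manip.command_gripper(opening, strength=None): opening from 0.0 (shut) to 1.0 (fully open); strength is the grip in N (None keeps the last); returns when the fingers have stopped.
- manip.wait(seconds).
- manip.inverse_kinematics(position, orientation): joint angles nearest the present ones, or None.
- manip.camera(name): name is "side" or "top" or "wrist"; returns the picture (480x640x3 uint8, red, green, blue); there is no depth.
- manip.camera_params(name): a dict with "fx", "fy", "cx", "cy" (pixels), "R" (3x3) and "t" (3): a world point X has camera coordinates R X + t. Camera axes: x right, y down, z forward; pixel columns grow to the right and rows downward; lengths in m; the calibration is good to about 2 mm. A picture is of the moment at which its call begins: read the wrist's pose just before it. camera_params takes no time and is no camera call; for the wrist camera it gives the pose at the moment of the call.
A pose or a line that the arm cannot do raises manip.MotionError and nothing moves.
- manip.sign_off(): hands the job in; it is judged then, once.
Trained networks look in the newest picture that a camera, given by its name, has taken for a name from the list of things; names that differ only in an ending like _2 or _b are one class to them, and where a whole thing is asked for, a point or a joint stands for the part that bears it (a point fixed in the world has none). Each returns a list of dicts, best first, with "conf" (0 to 1); they miss things now and then, are a little off and sometimes report something else, mostly with a low value. They report only what shows in the picture. A call takes as long as a camera call. They do not tell look-alikes from the thing itself.
- manip.look_for(camera, thing): "extent" ([left, top, right, bottom] as shares, 0 to 1, of the picture: columns of its width, rows of its height, round what is visible of it).
- manip.cut_out(camera, thing): "pixels" (480x640 bool, what is visible of it) and "extent" ([left, top, right, bottom] as shares, 0 to 1, of the picture: columns of its width, rows of its height, round what is visible of it).
- manip.mark_of(camera, thing): "location" ([column, row] as shares, 0 to 1, of the picture: columns of its width, rows of its height: a listed point, or the origin of a listed thing).
Readings, each from a call of its own:
- manip.get_clock(): time.
- manip.get_joint_positions(): joint angles.
- manip.get_joint_vel(): joint speeds.
- manip.get_tau(): joint torques, N m.
- manip.get_ee_pos(): TCP position.
- manip.get_orientation(): TCP orientation.
- manip.get_wrist_force(): force on the tool from outside, world axes, zero at the start.
- manip.get_wrist_torque(): the same for the moment, N m.
- manip.get_width(): opening from 0.0 (shut) to 1.0 (fully open).
- manip.get_grip_force(): force on a finger pad.
Only numpy, scipy, OpenCV 4.12 (cv2) and the standard library are available. Lean on these libraries where they do the work, as an engineer would, in place of code of your own. Each camera call takes 0.05 s, during which the arm holds its last target. There are 200 camera calls.

### The job

Using the blade tool, prise up the lid of the wooden stock case at the notch in its front and swing the lid well back; keep your fingers off the lid until the blade has raised it. Take the square-cornered brass offcut out and hold it standing upright in the corner of the bench jig for filing: lengthwise flat along the fence, its end up against the stop block, pressed by the gripper firmly down on the bed and against the fence at the same time (about 10 N or more each way). Leave the other things where they are, and finish while still holding the offcut pressed there: do not let go.

Things in the scene. Friction and masses are not known exactly. Their poses are not given: they have to be found in the camera images.
- offcut: solid brass bar offcut, 60 (its x) x 26 (its y) x 34 (its z, height) mm, about 0.45 kg; starts upright on the floor of the stock case, its length roughly along the case's x axis. Origin: centre of its underside.
- case: dark wooden stock case, outside 150 (x, front to back) x 160 (y) x 52 mm high, walls 6 mm, floor 5 mm thick, fixed to the bench. Its front faces its -x, towards the robot. Origin: centre of its underside.
- notch (a point): centre of the notch in the outer face of the case's front wall: 44 mm wide, 12 mm high (40 to 52 mm above the bench), open at the top, where the closed lid covers it. Axes as the case's: +x leads inwards under the lid.
- lid (a joint): hinge of the case's lid, rad: 0 shut, 1.9 fully back (just past upright). It opens upward about the case's rear edge, and a stiff hinge (about 0.12 N m) keeps it where it is left.
- lid_edge (a point): middle of the front edge of the lid, a plain wooden board 150 x 160 x 6 mm, 0.1 kg, without handle, flush with the case's outer faces, its underside on the rim. 150 mm from the hinge axis, at mid thickness; its x points to the hinge and its z up when shut, and they turn with the lid.
- lid_hinge (a point): middle of the lid's hinge axis, 52 mm above the bench at the case's rear edge; the axis runs along its y. Axes as the case's.
- blade: blade tool, 185 mm long, 80 g, lying along its x: wooden handle 100 x 16 x 16 mm, then a flat steel blade 18 mm wide and 2.5 mm thick that sticks out 85 mm from the handle's front end, at mid height (8 mm above the handle's underside), flat side horizontal. Origin: centre of the handle's underside; the blade's tip lies 135 mm along +x.
- jig: bench jig fixed to the bench: a wooden bed board 150 (x) x 180 (y) mm, its top 20 mm above the bench, with the fence and the stop block on it. Origin: centre of its underside; x points square towards the fence, y along the fence towards the stop block.
- bed: the jig's bed board, 150 x 180 x 14 mm; origin: centre of its underside, 6 mm above the bench; axes as the jig's.
- fence: dark steel fence bar along the far (+x) edge of the bed, 25 (x) x 180 (y) x 14 mm, its top 14 mm above the bed; its inner face is 50 mm from the jig's centre. An offcut dragged over the bed, or down along the fence, feels friction that can look like a push before it touches. Origin: centre of its underside; axes as the jig's.
- stop: dark wooden stop block, 50 (x) x 30 (y) x 24 mm, on the bed at the fence's +y end and touching it; its inner face (towards -y) is 50 mm from the jig's centre. Origin: centre of its underside; axes as the jig's.
- corner (a point): the point where bed top, fence inner face and stop inner face meet, 20 mm above the bench; axes as the jig's. The seated offcut has its underside's centre at -13, -30, 0 mm from here, its length along y.
- round_stub: round brass stub, 24 mm across, 30 mm high, standing in the case on its +y side; leave it. Origin: centre of its underside.
- jar: small glass jar with a steel cap, 48 mm across, 60 mm high, between case and jig; leave it. Origin: centre of its underside.
- collar: brass ring, 40 mm across, 14 mm high, lying between case and jig; leave it. Origin: centre of its underside.
- bench_block: square steel bench block, 80 x 80 x 20 mm, near the robot; leave it. Origin: centre of its underside.
Mind the look-alikes: they are no part of the job. Leave any orange or red look-alike of the blade alone.

How it is judged:
By the outcome, as a careful person would: the job done as asked, in the order asked, and still so for the second after the job is handed in, while the arm keeps its last pose, push and grip.
It also fails if it takes over 67 s, if anything falls off the work surface, if the arm or the gripper's body presses on something with over 40 N, if the wrist force passes 120 N, or if a joint passes its speed limit or range.

## Working session

There is one attempt and no reset: what is moved stays moved. The work goes in short steps, each a Python script; the robot and the scene stay as the last script left them, time stands still between calls to the robot, and variables do not carry over. Pictures are saved under pics/ and viewed, at most 10 in all, crops included, and the job is handed in when it is done.

```bash
mkdir -p pics; ls; python3 - <<'E'
from plant import manip as m
import cv2,numpy as np
for c in ["top","side"]:
    im=m.camera(c); cv2.imwrite(f"pics/{c}0.png",im[:,:,::-1])
    p=m.camera_params(c); print(c,{k:np.round(v,3).tolist() for k,v in p.items()})
    for t in ["case","notch","lid_edge","lid_hinge","blade","jig","corner","fence","stop","bed","jar","collar","bench_block"]:
        print(t,[(round(d["conf"],2),np.round(np.array(d["location"])*[640,480],1).tolist()) for d in m.mark_of(c,t)][:3])
print(m.get_clock(),m.get_orientation(),m.nose_length)
E
```

```text
pics
top {'fx': 513.292, 'fy': 513.292, 'cx': 332.476, 'cy': 239.934, 'R': [[0.026, -0.999, 0.027], [-0.997, -0.028, -0.069], [0.07, -0.025, -0.997]], 't': [-0.088, 0.518, 1.198]}
case [(0.89, [413.1, 229.3]), (0.23, [435.5, 334.7])]
notch [(0.71, [412.4, 259.7])]
lid_edge [(0.63, [415.1, 258.7])]
lid_hinge [(0.92, [426.2, 192.6])]
blade [(0.89, [353.7, 325.6]), (0.72, [289.6, 255.9]), (0.67, [137.7, 312.8])]
jig [(0.91, [204.7, 234.3]), (0.57, [205.9, 228.0])]
corner [(0.7, [180.9, 210.7])]
fence [(0.67, [202.4, 202.7])]
stop [(0.73, [178.2, 213.6])]
bed [(0.29, [204.9, 234.0])]
jar [(0.59, [325.0, 154.9]), (0.29, [291.7, 255.5])]
collar [(0.57, [289.5, 157.8])]
bench_block [(0.88, [432.3, 335.5])]
side {'fx': 504.467, 'fy': 504.467, 'cx': 314.82, 'cy': 237.879, 'R': [[-0.858, -0.514, 0.008], [-0.378, 0.619, -0.688], [0.349, -0.593, -0.726]], 't': [0.388, 0.262, 0.989]}
case [(0.93, [334.6, 193.1])]
notch [(0.59, [359.8, 190.3])]
lid_edge [(0.92, [359.8, 189.0])]
lid_hinge [(0.76, [313.5, 167.3])]
blade [(0.96, [263.8, 453.5]), (0.93, [452.6, 177.7]), (0.6, [391.4, 266.2])]
jig [(0.86, [223.4, 339.8])]
corner [(0.84, [188.5, 344.9]), (0.73, [298.5, 282.2])]
fence [(0.61, [190.8, 323.2])]
stop [(0.74, [195.3, 353.3])]
bed [(0.59, [221.1, 334.8])]
jar [(0.7, [232.6, 217.7])]
collar [(0.67, [214.2, 247.4]), (0.22, [198.2, 354.0])]
bench_block [(0.89, [430.2, 218.5])]
1.4 [ 9.87001904e-01  1.60708561e-01  9.88018569e-06 -1.28124408e-06] 0.011
```

View pics/top0.png

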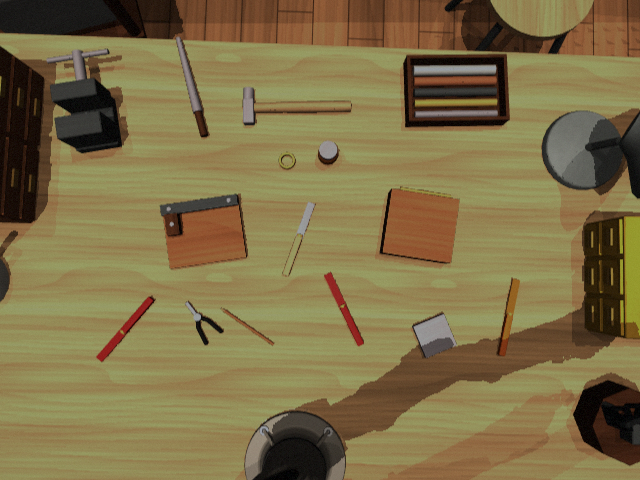

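View pics/side0.png

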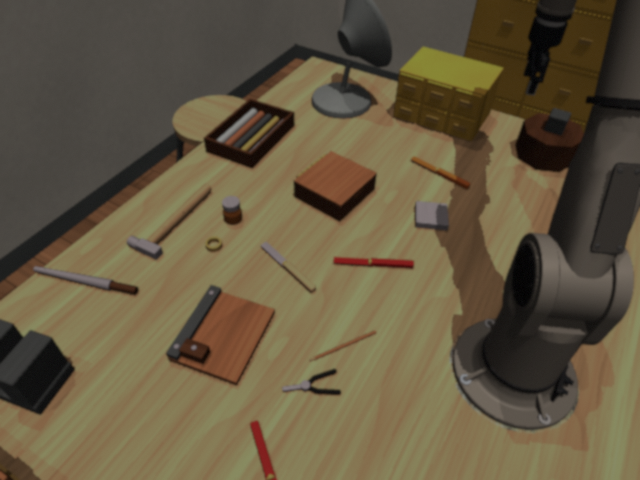

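The real blade, with the pale wooden handle, lies between jig and case in the top view: handle end about (288,275), tip about (312,203). Red and orange ones are decoys. The jig is at about (205,232) with its corner about (180,212). The case is at about (420,227). I'll fit known shapes to the masks.

```bash
cat > h.py <<'E'
from plant import manip as m
import cv2,numpy as np
from scipy.optimize import minimize
from scipy.spatial.transform import Rotation as R
def proj(p,X):
    c=np.asarray(X)@np.array(p["R"]).T+p["t"]; return np.c_[p["fx"]*c[:,0]/c[:,2]+p["cx"],p["fy"]*c[:,1]/c[:,2]+p["cy"]]
def back(p,uv,z):
    Rm=np.array(p["R"]);o=-Rm.T@p["t"];d=Rm.T@[(uv[0]-p["cx"])/p["fx"],(uv[1]-p["cy"])/p["fy"],1];return o+d*(z-o[2])/d[2]
def box(x0,x1,y0,y1,z0,z1): return np.array([[x,y,z] for x in(x0,x1) for y in(y0,y1) for z in(z0,z1)])
def place(q,P): c,s=np.cos(q[2]),np.sin(q[2]); return P@np.array([[c,-s,0],[s,c,0],[0,0,1]]).T+[q[0],q[1],0]
def render(p,q,boxes):
    im=np.zeros((480,640),np.uint8)
    for b in boxes:
        h=cv2.convexHull(proj(p,place(q,b)).astype(np.float32))
        cv2.fillConvexPoly(im,np.round(h*16).astype(np.int32),255,cv2.LINE_AA,4)
    return im/255.
def fit(obs,q0,boxes):
    "obs: list of (params, mask)"
    sc=np.array([.005,.005,.05])
    def cost(s):
        q=q0+s*sc; t=0
        for p,k in obs:
            r=render(p,q,boxes); t+=1-np.minimum(r,k).sum()/np.maximum(r,k).sum()
        return t/len(obs)
    best=None
    for d in(-2,0,2):
        r=minimize(cost,[0,0,d],method="Nelder-Mead",options=dict(initial_simplex=np.array([[0,0,d],[2,0,d],[0,2,d],[0,0,d+2.]]),xatol=.01,fatol=1e-5))
        if best is None or r.fun<best.fun: best=r
    return q0+best.x*sc,best.fun
CASE=[box(-.075,.075,-.08,.08,0,.058)]
JIG=[box(-.075,.075,-.09,.09,.0,.02),box(.05,.075,-.09,.09,.02,.034),box(0,.05,.05,.08,.02,.044)]
BLADE=[box(-.05,.05,-.008,.008,0,.016),box(.05,.135,-.009,.009,.00675,.00925)]
def down(yaw): # tool z down, tool x at yaw
    return (R.from_euler("z",yaw)*R.from_euler("x",np.pi)).as_quat()
E
python3 - <<'E'
from h import *
P={c:m.camera_params(c) for c in("top","side")}
for c in P: m.camera(c)
q0={"case":(back(P["top"],[420,227],.058),-.13),"jig":(back(P["top"],[205,232],.02),.1),"blade":(back(P["top"],[293,256],.0),-.3)}
for n,B in(("case",CASE),("jig",JIG),("blade",BLADE)):
    obs=[]
    g=np.array([*q0[n][0][:2],q0[n][1]])
    for c in P:
        uv=proj(P[c],[[g[0],g[1],.02]])[0]
        L=m.cut_out(c,n)
        L=[(np.linalg.norm(np.array(np.nonzero(d["pixels"]))[::-1].mean(1)-uv),d) for d in L]
        print(n,c,[(round(a),round(d["conf"],2),int(d["pixels"].sum())) for a,d in L])
        L=[d for a,d in L if a<40]
        if L: obs.append((P[c],L[0]["pixels"].astype(float)))
    print(n,g.round(4),"both",[fit(obs,g,B)],"each",[fit([o],g,B) for o in obs])
print(m.get_clock())
E
```

```text
case top [(5, 0.55, 4824)]
case side [(4, 0.92, 3803)]
case [ 0.5536 -0.2743 -0.13  ] both [(array([ 0.55997103, -0.27737081, -0.11617251]), np.float64(0.047132001336848195))] each [(array([ 0.56140957, -0.27570937, -0.12611784]), np.float64(0.05582697527636793)), (array([ 0.55902906, -0.27773911, -0.11645068]), np.float64(0.03312115106510882))]
jig top [(2, 0.59, 4913), (216, 0.2, 4514)]
jig side [(6, 0.7, 6272)]
jig [0.5309 0.2271 0.1   ] both [(array([0.53544743, 0.2296339 , 0.17022505]), np.float64(0.06760799201124279))] each [(array([0.53451095, 0.23052566, 0.17996187]), np.float64(0.0685153568390433)), (array([0.5349783 , 0.22771091, 0.18329056]), np.float64(0.06163387686367927))]
blade top [(183, 0.9, 577), (73, 0.89, 658), (224, 0.84, 583), (162, 0.65, 1197), (20, 0.55, 633)]
blade side [(78, 0.85, 564), (182, 0.56, 616)]
blade [ 0.4807  0.0194 -0.3   ] both [(array([ 0.48426503,  0.02156844, -0.32256045]), np.float64(0.10758304799833018))] each [(array([ 0.48426503,  0.02156844, -0.32256045]), np.float64(0.10758304799833018))]
1.8
```

```bash
python3 - <<'E'
from h import *
q=np.array([.4843,.0216,-.3226]); g=place(q,np.array([[.033,0,0]]))[0]
for y in(q[2],q[2]+np.pi):
    for pos in(g+[0,0,.15],[.38,-.255,.1],[.58,-.285,.23],[.58,.26,.06]): 
        a=m.inverse_kinematics(pos,down(y)); print(None if a is None else np.round(a,2))
m.command_gripper(.6,20)
m.move_to(g+[0,0,.15],down(q[2]))
p=m.camera_params("wrist"); im=m.camera("wrist"); cv2.imwrite("pics/w1.png",im[:,:,::-1])
print(p["t"],proj(p,place(q,np.array([[-.05,0,.016],[.05,0,.016],[.135,0,.009]]))))
L=m.cut_out("wrist","blade")
for d in L: 
    k=d["pixels"].astype(float); print(d["conf"],k.sum(),np.array(d["extent"])*[640,480,640,480],fit([(p,k)],q,BLADE))
print(m.get_clock(),m.get_joint_positions())
E
```

```text
[ 0.19  0.36 -0.4   2.    0.19  0.82 -2.21]
[ 0.49  0.33 -0.04  2.18  0.02  0.63 -1.46]
[ 0.38  0.44 -0.03  1.64  0.01  1.06 -1.54]
[-0.17  0.67 -0.48  1.76  0.41  0.81 -2.74]
[ 0.48  0.44 -0.77  1.98  0.4   0.88  0.75]
[ 0.95  0.39 -0.58  2.15  0.34  0.69  1.39]
[ 0.79  0.51 -0.6   1.61  0.31  1.12  1.36]
[ 0.08  0.8  -0.87  1.74  0.74  0.96  0.16]
[0.1745097  0.45044194 0.44475678] [[325.68987363 334.74907798]
 [325.55851143 209.16512211]
 [325.42670747  78.13145428]]
0.56 6188.0 [313.92   82.32  339.328 337.92 ] (array([ 0.4808825 ,  0.02280661, -0.31651091]), np.float64(0.06157808335794368))
4.8917 [ 0.19183812  0.36211677 -0.4021444   1.998152    0.19162108  0.8171027
 -2.213259  ]
```

View pics/w1.png

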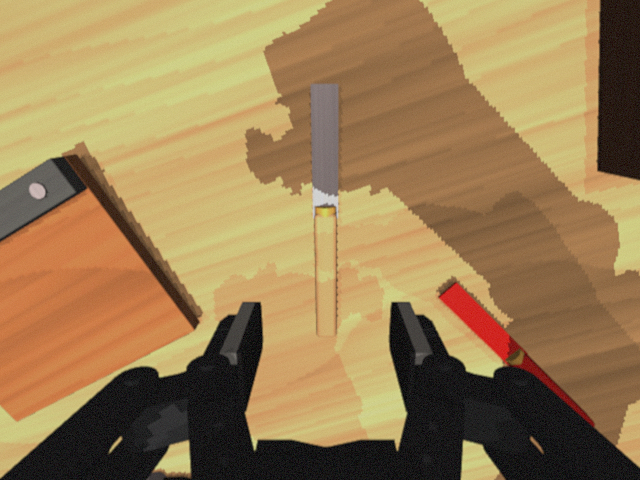

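```bash
python3 - <<'E'
from h import *
q=np.array([.481,.0225,-.3165]); g=place(q,np.array([[.033,0,0]]))[0]
m.move_to(g+[0,0,.06],down(q[2])); m.move_linear(g+[0,0,.014],.1)
m.command_gripper(0,110); print(m.get_width(),m.get_grip_force(),m.get_ee_pos(),m.get_clock())
m.move_linear(g+[0,0,.10],.25)
c=np.array([.560,-.277,-.12]); pre=place(c,np.array([[-.075-.03-.102,0,.10]]))[0]
m.move_to(pre,down(c[2])); print(m.get_clock(),m.get_ee_pos(),m.get_wrist_force())
p=m.camera_params("wrist"); im=m.camera("wrist"); cv2.imwrite("pics/w2.png",im[:,:,::-1])
k=m.cut_out("wrist","case")
for d in k: print(d["conf"],d["pixels"].sum(),np.array(d["extent"])*[640,480,640,480])
for t in("notch","lid_edge"): print(t,[(d["conf"],np.array(d["location"])*[640,480]) for d in m.mark_of("wrist",t)])
print("pred notch top",proj(p,place(c,np.array([[-.075,0,.052],[-.075,.08,.058],[-.075,-.08,.058],[.075,.08,.058]]))))
d=m.camera("side"); cv2.imwrite("pics/s2.png",cv2.resize(d[80:320,200:520,::-1],(800,600),interpolation=cv2.INTER_CUBIC))
E
```

```text
0.15140333779179957 108.13385310117155 [0.5128933  0.01226488 0.01501816] 6.3833
8.05 [ 0.35530051 -0.25133065  0.09970443] [-0.56072827 -0.3379892  -0.2647599 ]
0.65 5991 [148.288   0.72  505.92   20.784]
notch []
lid_edge []
pred notch top [[ 330.09022924  -21.94993869]
 [ 119.76672093  -27.33941568]
 [ 540.88210881  -26.7611785 ]
 [  25.56629966 -698.85875603]]
```

View pics/w2.png

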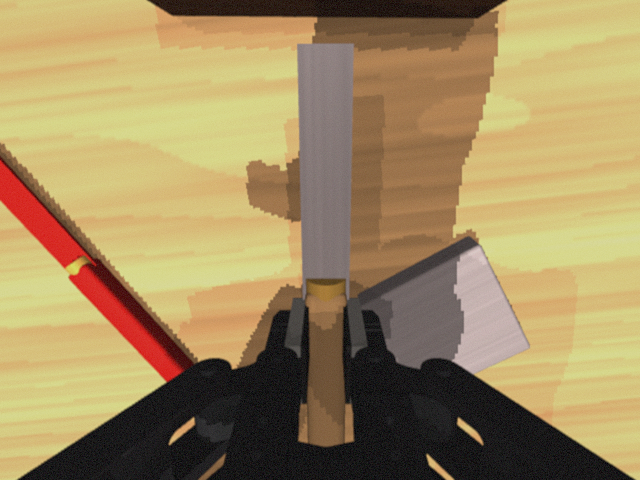

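View pics/s2.png

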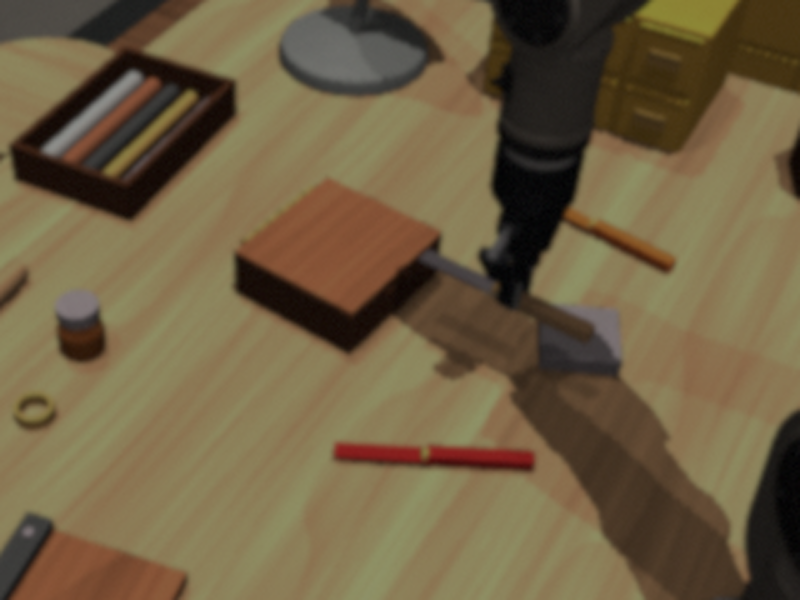

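The wrist view shows the blade straight in the grip (columns 300–352, tip row 44). It is centred on the case front, whose bottom edge runs level at row ~17, columns ~165–490. The side view agrees. I'll lower and insert.

```bash
python3 - <<'E'
from h import *
p=m.camera_params("wrist")
c=np.array([.560,-.277,-.12]); f=np.array([np.cos(c[2]),np.sin(c[2]),0])
e=m.get_ee_pos(); tip=back(p,[326,44],e[2]-.007); print("tip ahead",(tip-e)@f,"lat",np.cross(f,tip-e)[2])
for u in(165,490): 
    b=back(p,[u,17],0); print("front bottom in case frame",(b-[*c[:2],0])@f, np.cross(f,b-[*c[:2],0])[2])
a=place(c,np.array([[-.075-.03-.102,0,.0535]]))[0]
m.move_linear(a,.15); print(m.get_ee_pos(),m.get_wrist_force())
for s in(.03,.045,.058):
    m.move_linear(a+f*s,.06); print(s,m.get_ee_pos(),m.get_wrist_force(),m.get_clock())
d=m.camera("side"); cv2.imwrite("pics/s3.png",cv2.resize(d[120:240,300:460,::-1],(800,600),interpolation=cv2.INTER_CUBIC))
E
```

```text
tip ahead 0.10180353912173742 lat 0.0006025065744644318
front bottom in case frame -0.07820388691593183 0.08583662169864838
front bottom in case frame -0.0778624103368067 -0.08442891698416849
[ 0.35454175 -0.25188609  0.0534786 ] [ 0.65664349  0.23317065 -0.05934516]
0.03 [ 0.38411133 -0.25567745  0.05338916] [-0.70983256 -0.09511618 -1.15217326] 9.4083
0.045 [ 0.39960299 -0.25761037  0.05348985] [ 0.51505589  0.06647287 -1.08859541] 9.8083
0.058 [ 0.41258341 -0.25911805  0.05350651] [-0.56436299  0.0509019  -1.43316537] 10.175
```

View pics/s3.png

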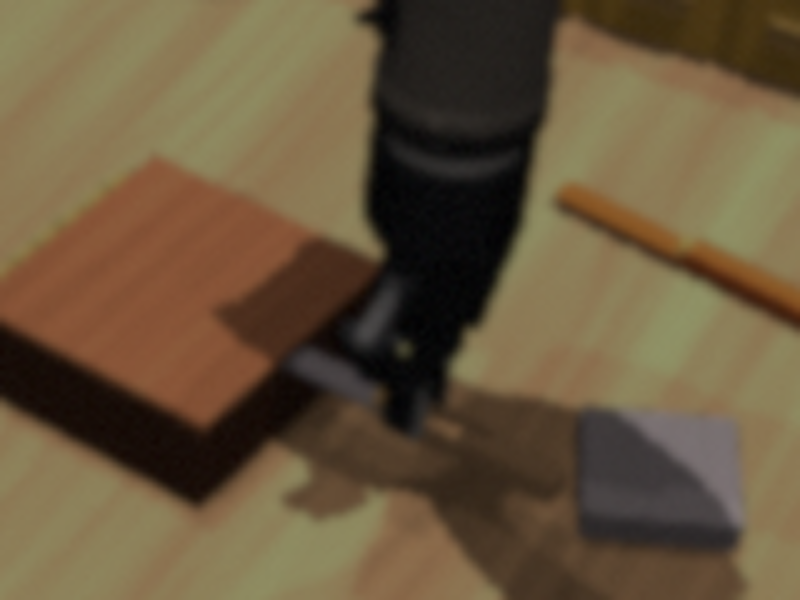

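Blade is under the lid with no contact force. Swing the lid along the hinge arc.

```bash
python3 - <<'E'
from h import *
c=np.array([.560,-.277,-.12]); f=np.array([np.cos(c[2]),np.sin(c[2]),0])
e=m.get_ee_pos(); r=.120; z=np.array([0,0,1.])
pos=lambda t: e+f*r*(1-np.cos(t))+z*(r*np.sin(t)-.001+.004)
for t in(.12,.35,.6,.85,1.1,1.35,1.6,1.8):
    m.move_linear(pos(t),.12); print(t,m.get_wrist_force().round(2),m.get_clock())
m.camera("side"); im=m.camera("side"); cv2.imwrite("pics/s4.png",cv2.resize(im[60:300,200:520,::-1],(800,600)))
E
```

```text
0.12 [-0.41 -0.46 -0.15] 10.5167
0.35 [ 0.53  0.29 -1.43] 10.9
0.6 [-1.39 -0.15 -1.02] 11.3
0.85 [ 0.23  0.63 -0.65] 11.7
1.1 [-0.74 -0.   -0.62] 12.1
1.35 [-1.   -0.12 -0.47] 12.5
1.6 [-0.37 -0.22 -0.83] 12.9
1.8 [-0.08 -0.87 -0.06] 13.25
```

View pics/s4.png

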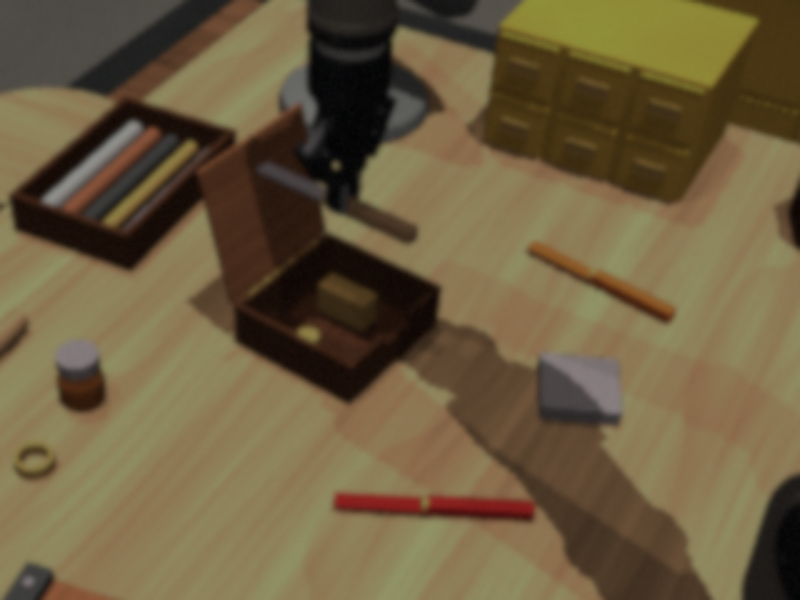

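The lid stands past upright, and the offcut is visible in the case (crop ~(347,300)) with the round stub at (308,334). Blade goes back to its place, then I look into the case.

```bash
python3 - <<'E'
from h import *
c=np.array([.560,-.277,-.12]); f=np.array([np.cos(c[2]),np.sin(c[2]),0])
e=m.get_ee_pos(); m.move_linear(e-f*.1,.3)
q=np.array([.481,.0225,-.3165]); g=place(q,np.array([[.033,0,0]]))[0]
m.move_to(g+[0,0,.06],down(q[2])); m.move_linear(g+[0,0,.0155],.1); print(m.get_ee_pos(),m.get_wrist_force())
m.command_gripper(.45,20); m.move_linear(g+[0,0,.12],.3)
m.move_to(np.array([*c[:2],.2])-f*.06,down(c[2])); print(m.get_clock())
p=m.camera_params("wrist"); im=m.camera("wrist"); cv2.imwrite("pics/w5.png",im[:,:,::-1])
for n in("offcut","round_stub"):
    for d in m.cut_out("wrist",n): print(n,d["conf"],d["pixels"].sum(),np.array(d["extent"])*[640,480,640,480])
    if n=="offcut":
        for d in m.cut_out("wrist",n)[:2]:
            u=np.array(np.nonzero(d["pixels"]))[::-1].mean(1); b=back(p,u,.03)
            print(b,fit([(p,d["pixels"].astype(float))],np.array([b[0],b[1],c[2]]),[box(-.03,.03,-.013,.013,.005,.039)]))
E
```

```text
[0.51242352 0.01152657 0.0152741 ] [-0.32103044  0.53177854 -0.71860089]
17.5833
offcut 0.65 3252 [341.888  90.192 383.616 175.584]
[ 0.56215618 -0.30182942  0.03      ] (array([ 0.56147923, -0.3014769 , -0.10463865]), np.float64(0.0590379166273276))
round_stub 0.97 953 [239.296 126.384 277.184 161.712]
```

View pics/w5.png

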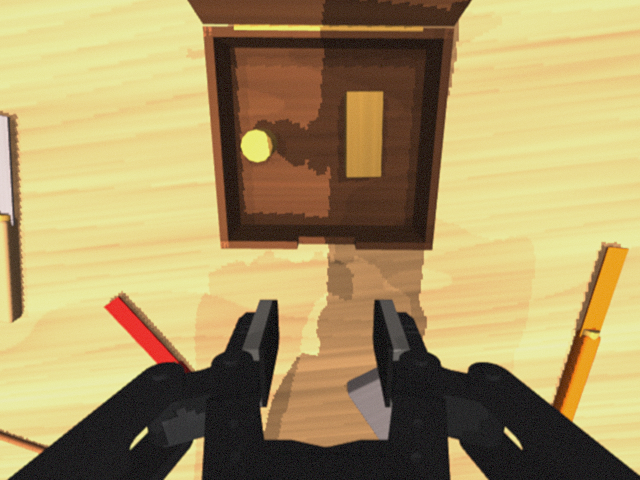

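Offcut is clear at columns 345–384, rows 91–177, well away from the stub (258,145) and the wall. Grasp it, then look at the jig corner from close by.

```bash
python3 - <<'E'
from h import *
o=np.array([.5617,-.3015]); yaw=-.115
m.command_gripper(.43,20)
m.move_to([*o,.11],down(yaw)); m.move_linear([*o,.032],.12); print(m.get_ee_pos(),m.get_wrist_force())
m.command_gripper(0,110); print(m.get_width(),m.get_grip_force(),m.get_ee_pos(),m.get_clock())
m.move_linear([*o,.17],.25); print(m.get_wrist_force(),m.get_width())
j=np.array([.535,.229,.173])
h=place(j,np.array([[.037,-.05,.17]]))[0]
m.move_to(h,down(j[2]+np.pi/2)); print(m.get_clock(),m.get_joint_positions().round(2))
p=m.camera_params("wrist"); im=m.camera("wrist")
for n in("fence","stop","jig"):
    for d in m.cut_out("wrist",n): print(n,d["conf"],d["pixels"].sum(),np.array(d["extent"])*[640,480,640,480])
print([(d["conf"],np.array(d["location"])*[640,480]) for d in m.mark_of("wrist","corner")])
for P in([.05,.05,.02],[.05,.05,.034],[.05,-.05,.034],[0,.05,.044],[.05,.05,.044],[0,.08,.044]): print(P,proj(p,place(j,np.array([P])))[0])
cv2.imwrite("pics/w6.png",im[:,:,::-1]); np.save("w6p.npy",p,allow_pickle=True)
E
```

```text
[ 0.56230189 -0.30167447  0.03286685] [-0.20466924 -0.61806721  0.8701704 ]
0.2772789495741249 108.96148324012756 [ 0.56254051 -0.30195942  0.03367225] 19.5917
[ 0.43422534  0.16544755 -5.54236861] 0.2749206085157326
22.0667 [ 0.25  0.62 -0.93  1.74  0.56  1.07 -0.7 ]
fence 0.89 9722 [339.584   1.008 380.672 274.992]
stop 0.68 4910 [254.528   8.784 340.672  72.096]
jig 0.81 55845 [145.216   2.4   380.928 275.616]
jig 0.32 9723 [337.92    0.    380.096 273.984]
[(0.86, array([338.624,  68.784])), (0.57, array([267.904, 145.392]))]
[0.05, 0.05, 0.02] [342.55314275  76.99872403]
[0.05, 0.05, 0.034] [343.45788568  75.17738584]
[0.05, -0.05, 0.034] [341.86471823 227.44402777]
[0, 0.05, 0.044] [261.67226809  74.02485811]
[0.05, 0.05, 0.044] [344.16624475  73.75138803]
[0, 0.08, 0.044] [258.87262302  18.21842115]
```

View pics/w6.png

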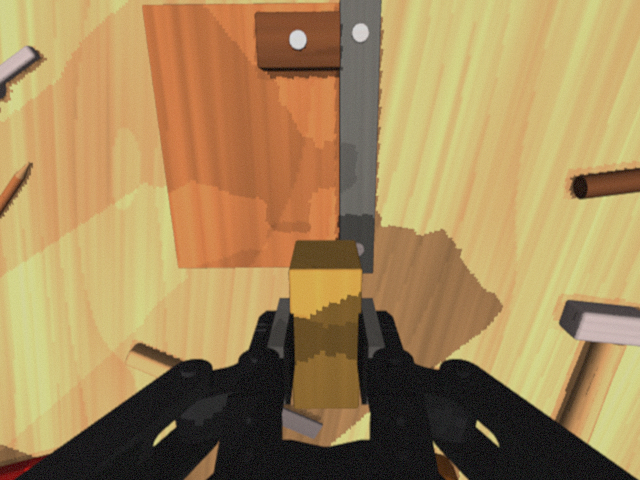

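```bash
python3 - <<'E'
from h import *
j=np.array([.535,.229,.173]); p=m.camera_params("wrist"); K={}
m.camera("wrist")
for n in("jig","fence","stop"): K[n]=m.cut_out("wrist",n)[0]["pixels"].astype(float)
print("jig",fit([(p,K["jig"])],j,JIG)); print("fence",fit([(p,K["fence"])],j,JIG[1:2])); print("stop",fit([(p,K["stop"])],j,JIG[2:]))
k=K["fence"]
for n,rows,s in(("in",range(80,235,5),-1),("out",range(5,215,5),1)):
    pts=np.array([[ (np.nonzero(k[r])[0].min()-.5 if s<0 else np.nonzero(k[r])[0].max()+.5),r] for r in rows])
    W=np.array([back(p,u,.034)[:2] for u in pts]); d=np.linalg.svd(W-W.mean(0))[2][0]; d*=np.sign(d[1])
    yaw=np.arctan2(-d[0],d[1]); nrm=np.array([np.cos(yaw),np.sin(yaw)]); print(n,"yaw",yaw,"offset",W.mean(0)@nrm, "model",j[:2]@[np.cos(j[2]),np.sin(j[2])]+(.05 if s<0 else .075))
print(m.get_ee_pos(),R.from_quat(m.get_orientation()).as_matrix()[:,0],m.get_clock())
# offcut ends in hand
for d in m.cut_out("wrist","offcut")[:1]: print(d["conf"],np.array(d["extent"])*[640,480,640,480])
E
```

```text
jig (array([0.53229101, 0.23155601, 0.18631143]), np.float64(0.06116397994034828))
fence (array([0.52763212, 0.25569174, 0.1784688 ]), np.float64(0.08914328219376466))
stop (array([0.53160703, 0.23155497, 0.17249596]), np.float64(0.05615328619282489))
in yaw 0.1764695804765891 offset 0.6137458421400883 model 0.6164336195534065
out yaw 0.18258117218240758 offset 0.640420496480043 model 0.6414336195534064
[0.58009853 0.18594783 0.16999641] [-1.71807108e-01  9.85130607e-01 -6.99615720e-05] 22.5167
0.67 [289.216 240.816 362.624 409.104]
```

```bash
cat >> h.py <<'E'
J=np.array([.5325,.2313,.179]); ex=np.array([np.cos(J[2]),np.sin(J[2]),0]); ey=np.array([-ex[1],ex[0],0]); ez=np.array([0,0,1.])
B=np.c_[ex,ey,ez]
def force(n=4):
    s=[]
    for _ in range(n): s.append(m.get_wrist_force()); m.wait(.01)
    return np.mean(s,0)@B
E
python3 - <<'E'
from h import *
t=place(J,np.array([[.05-.013-.006,.05-.03-.009,0]]))[0]
m.move_to(t+ez*.085,down(J[2]+np.pi/2)); m.move_linear(t+ez*.0512,.1)
f0=force(8); print("base",f0,m.get_ee_pos(),m.get_clock()); np.save("f0.npy",f0)
x=t+ez*.0512
for d,lim,st in((ey,16,.0015),(ex,12,.0012)):
    for i in range(lim):
        x=x+d*st; m.move_linear(x,.03); f=force()-f0
        print(i,f.round(1),((m.get_ee_pos()-t)@B*1e3).round(2))
        if f@(B.T@d)<-5: break
print(m.get_clock()); np.save("x.npy",x)
E
```

```text
base [ 0.14804205 -0.01424107 -5.29375387] [0.56094537 0.24756    0.05109159] 23.6333
0 [0.1 0.6 0.4] [4.000e-02 1.700e+00 5.141e+01]
1 [0.2 0.2 0.3] [-0.    3.13 51.25]
2 [-0.2 -0.  -0.2] [-1.00e-02  4.63e+00  5.12e+01]
3 [-0.4 -0.4  0.3] [-3.00e-02  6.10e+00  5.12e+01]
4 [-0.5  0.4  0.6] [-4.00e-02  7.61e+00  5.12e+01]
5 [-0.2  0.1  0.3] [-2.000e-02  9.120e+00  5.122e+01]
6 [-0.6 -0.1  0.6] [-1.000e-02  1.064e+01  5.123e+01]
7 [-0.1 -1.5  1.1] [ 0.06 11.53 51.12]
8 [-0.5 -5.5  3.2] [ 0.07 11.61 51.05]
0 [-1.6 -5.   1.4] [ 0.79 11.62 50.79]
1 [-2.  -4.7  1.2] [ 1.67 11.62 50.6 ]
2 [-1.7 -5.4  0. ] [ 2.76 11.64 50.48]
3 [-1.7 -4.9 -0.1] [ 3.88 11.63 50.39]
4 [-2.3 -5.2  0.1] [ 4.83 11.63 50.36]
5 [-6.2 -5.4  3.2] [ 4.9  11.64 50.28]
27.8833
```

```bash
python3 - <<'E'
from h import *
f0=np.load("f0.npy"); x=np.load("x.npy"); e0=m.get_ee_pos()
def push(d,goal,lim,st):
    global x
    for i in range(lim):
        x=x+d*st; m.move_linear(x,.03); f=force()-f0
        print(i,f.round(1),((m.get_ee_pos()-e0)@B*1e3).round(2))
        if -f@(B.T@d)>goal: break
push(-ez,24,14,.0012); push(ex,25,12,.0012); 
print(m.get_clock(),m.get_width()); np.save("x.npy",x)
E
```

```text
0 [-6.5 -5.3  4.6] [ 0.01 -0.   -1.06]
1 [-8.1 -6.5 10.9] [ 0.   -0.07 -1.55]
2 [-11.6  -9.3  19.7] [ 0.05 -0.04 -1.58]
3 [-15.  -11.8  29.8] [ 0.03 -0.05 -1.65]
0 [-18.9 -12.   32.5] [ 0.12 -0.04 -1.64]
1 [-21.9 -12.5  36.6] [ 0.16 -0.07 -1.67]
2 [-26.1 -13.4  39.2] [ 0.23 -0.01 -1.66]
29.8667 0.27362931009718144
```

```bash
python3 - <<'E'
from h import *
print(m.get_ee_pos(),(force(8)-np.load("f0.npy")).round(1))
a=m.camera("wrist"); b=m.camera("side"); t=m.camera("top")
A=cv2.resize(a[120:480,160:500],(425,450)); Bm=cv2.resize(b[260:400,140:300],(375,328)); T=cv2.resize(t[170:280,130:260],(375,317))
im=np.zeros((600,800,3),np.uint8); im[:450,:425]=A; im[:283,425:]=Bm[:283]; im[283:,425:]=T
cv2.imwrite("pics/f.png",im[:,:,::-1]); print(m.get_clock())
p=m.camera_params("wrist"); e=m.get_ee_pos()
for n in("offcut","fence","stop"):
    for d in m.cut_out("wrist",n)[:1]: print(n,d["conf"],np.array(d["extent"])*[640,480,640,480])
E
```

```text
[0.56402412 0.25999766 0.04862465] [-25.6 -13.5  39.8]
30.0833
offcut 0.98 [284.224 258.816 359.872 408.816]
fence 0.18 [ 49.6   142.8   427.328 478.512]
stop 0.95 [218.304 168.192 360.32  260.784]
```

View pics/f.png

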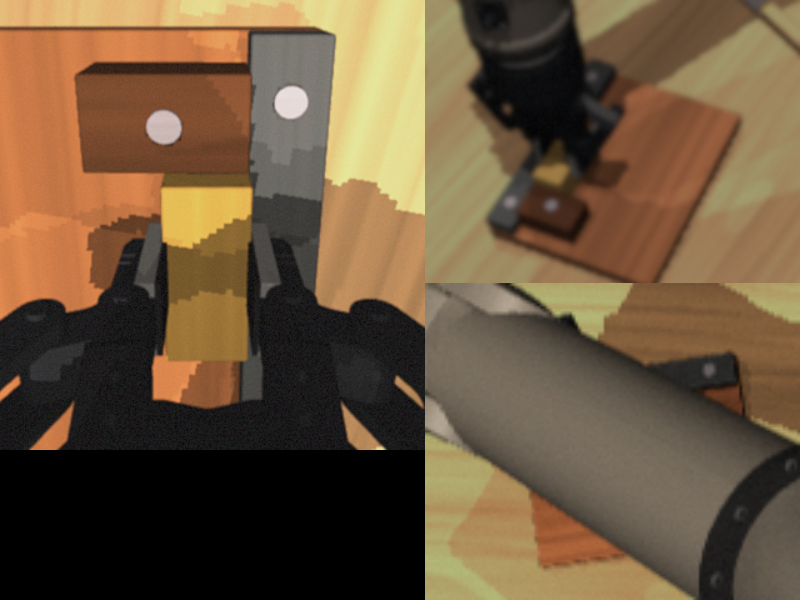

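The offcut sits flush against the fence and the stop block, and its TCP height (48.6 mm) matches the bed contact. I'll ease the down push slightly, verify the forces, and hand in.

```bash
python3 - <<'E'
from h import *
x=np.load("x.npy")+ez*.0008+ex*.0003; m.move_linear(x,.03); m.wait(.5)
f=force(8)-np.load("f0.npy"); print(f.round(1),m.get_ee_pos(),m.get_width(),m.get_clock())
if f[0]<-18 and f[2]>18: print(m.sign_off())
E
```

```text
[-24.6 -12.1  34. ] [0.56403782 0.25997128 0.04865774] 0.27164392989183656 31.05
the job is handed in; nothing more can be done
None
```

The blade prised the lid up and swung it well back, and the job was handed in at about 31 s with the offcut still gripped upright in the jig corner, pressed about 34 N down, 25 N toward the fence and 12 N toward the stop at the wrist; the blade went back where it lay.

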